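# Click the tally wheel on to its mark

### The job

Bring the larger of the two tally counters up to the mark for the coats of varnish now done: with a fingertip against the teeth at the wheel's edge, flick it on anticlockwise (seen from above) until the tooth with the upright stud has clicked into place over the brass pointer, and do not let it run past. Push gently; do not pinch, lift or shove the counter, leave the smaller counter at its count and the other things where they stand, and take the finger away at the end.

Things in the scene. Friction and masses are not known exactly. Their poses are not given: they have to be found in the camera images.
- tally_big: The larger of two alike bench tally counters (loose, 1.0 kg, on rubber feet). Round grey base plate 164 mm across, top at 14 mm. On it lies a short brass arrow, the pointer, along the base's own -x direction, 65 to 79 mm from the axle, top at 17.5 mm. A 68 mm wide drum carries the wheel. A level push slides it only above some 4 N. Origin: underside centre, on the vertical axle; z up
- big_hub (a point): Centre of the larger counter's flat aluminium thumbwheel, on the axle, 37 mm above the worktop: a disc 80 mm across between heights 30 and 44 mm, a low hub cap (top 49 mm), and six radial round-ended teeth 60 degrees apart, each 12 mm thick, centred at height 37 mm, reaching out to 62 mm from the axle. A sprung roller clicks it every 60 degrees, a tooth over the pointer each time
- big_wheel (a joint): Turn of the larger wheel (rad), anticlockwise from above positive; 0: stud tooth over the pointer; a click is 1.047. Starts at rest 2, 3 or 4 clicks short (-2.09, -3.14, -4.19; rarely poised between two). No end stops. Tooth k (0..5, 0 has the stud) points along base yaw + pi + this + k*1.047. 1 to 2 N on a tooth tip turns it; past 0.6 of a click it springs on into the next and stops
- big_stud (a point): Top centre of the 10 mm thick upright steel stud on one tooth of the larger wheel; 48 mm from the axle, 70 mm high
- big_pointer (a point): Outer end of the brass pointer on the larger base, 79 mm from the axle
- tally_small: The smaller tally counter (loose, 0.7 kg): same build, base plate 124 mm across, teeth reaching out to 45 mm, stud top 70 mm high. To be left alone. Origin: underside centre, on its axle
- small_stud (a point): Top centre of the stud on one tooth of the smaller wheel, 32 mm from its axle
- tin_round: round white tin with a dark lid, 66 mm across, 60 high, loose; bystander. Origin: underside centre
- screw_jar: clear glass jar, 54 mm across, 58 high, loose; bystander. Origin: underside centre
- oak_block: offcut of oak, 62 x 110 x 35 mm, loose; bystander. Origin: underside centre
- tape_measure: tape measure, 39 x 78 x 68 mm, loose; bystander. Origin: underside centre
- glue_stick: small upright glue bottle, 32 mm across, 100 high, loose; bystander. Origin: underside centre

How it is judged:
By the outcome, as a careful person would: the job done as asked, in the order asked, and still so for the second after the job is handed in, with the robot touching nothing.
It also fails if it takes over 58 s, if anything falls off the work surface, if the arm or the gripper's body presses on something with over 40 N, if the wrist force passes 120 N, or if a joint passes its speed limit or range.

### The arm

A 7-joint arm with a two-finger parallel gripper is mounted at the origin on the work surface; the furniture and walls round the work are solid. World frame = base frame: x ahead of the robot, y to its left, z up, the work surface at z = 0. Lengths are in m, angles in rad, forces in N, time in s.
With the tool pointing down it reaches from about 0.35 to 0.9 m from the base axis. Payload 19.9 kg.
Tool frame: the origin (TCP) lies at the very end of the fingers, on their centre line; the grasp point (between the pads) lies 19 mm behind it; z points along the fingers, y is the line along which they close (so a half turn about z gives the same grasp; the last joint's range is limited). The gripper opens to 94 mm and grips with 3 to 60 N. Pads are 16 mm wide; open, the fingers measure 119 mm over their backs; the gripper's body (75 mm by 177 mm) begins 78 mm behind the grasp point.
Start: joints at [-1.23, 0.417, -0.01, 1.614, 0.005, 1.111, -0.053], TCP at [0.233, 0.58, 0.167] pointing down, gripper open.
Joint ranges: [-2.81, 2.81], [-0.39, 2.02], [-1.27, 1.25], [0.06, 2.57], [-1.19, 4.33], [0.19, 2], [-2.82, 2.82]. Speed limits (rad/s): [1.89, 1.89, 2.39, 2.39, 3.01, 3.01, 3.01].

### API

Orientations are given as a unit quaternion [x, y, z, w].
In Python, from cell import * gives the robot as it stands.
- The arm moves only by the tool carry_out, never from a script. Its argument "plan" is a list that holds one entry, the list of rows, each a list of 7 numbers: the turn, a rotation vector about the tool's x, y, z in rad, then the shift along the tool's x, y, z in cm, then the opening, from 0 (shut) to 1 (fully open). In form: [[[rx, ry, rz, tx, ty, tz, jaw], ...]]. A call has 1 to 5 rows; each row is the pose to reach, as a shift and turn from the pose commanded when the call began, along the tool's axes at that moment; what a row does not reach only later rows make up. A row lasts 1/10 s, in which the tool goes at most 50 mm and 8.59 degrees, less where a joint would pass 70% of its speed; a pose out of reach is approached as far as the arm can. A call with a gripper value outside its range is refused whole. The fingers move at their own pace and stop on an object; the grip force is fixed at half the most. Time passes only in rows, so rows that repeat a pose let the fingers close. It gives the time, the measured TCP pose, the force, the opening and the grip force at its end, in the units of the state.
- get_state(): the state, without advancing time (a new reading comes with each control period).
- capture(name): name is "scene" or "top"; returns the picture (480x640x3 uint8, red, green, blue); there is no depth.
- camera_params(name): a dict with "fx", "fy", "cx", "cy" (pixels), "xyz" and "rotation" of the camera in the world. Camera axes: x right, y down, z forward; pixel columns grow to the right and rows downward; lengths in m; the calibration is good to about 2 mm. A picture is of the moment at which its call begins. camera_params takes no time and is no camera call.
- job_done(): hands the job in; it is judged then, once.
Trained networks look in the newest picture that a camera, given by its name, has taken for a name from the list of things; names that differ only in an ending like _2 or _b are one class to them, and where a whole thing is asked for, a point or a joint stands for the part that bears it (a point fixed in the world has none). Each returns a list of dicts, best first, with "p" (0 to 1); they miss things now and then, are a little off and sometimes report something else, mostly with a low value. They report only what shows in the picture. A call takes as long as a camera call.
- search_frame(camera, name): "extent" ([left, top, right, bottom] in pixels, round what is visible of it).
- masks_of(camera, name): "mask" (480x640 bool, what is visible of it) and "extent" ([left, top, right, bottom] in pixels, round what is visible of it).
- spot_point(camera, name): "pixel" ([row, column] in pixels: a listed point, or the origin of a listed thing).
The state is a dict: "clock": time; "joints": joint angles; "qvel": joint speeds; "effort": joint torques, N m; "eef_pos": TCP position; "eef_rot": TCP orientation; "force": force on the tool from outside, world axes, zero at the start; "ft_torque": the same for the moment, N m; "grip_width": finger opening in m; "grip_force": force on a finger pad.
Only numpy, scipy, OpenCV 4.12 (cv2) and the standard library are available. Lean on these libraries where they do the work, as an engineer would, in place of code of your own. Each camera call takes 0.05 s, during which the arm holds its last target. There are 200 camera calls.

## Working session

There is one attempt and no reset: what is moved stays moved. The work goes in short steps, Python scripts to look and compute and a tool call to move; the robot and the scene stay as the last step left them, time stands still between calls to the robot, and variables do not carry over. Pictures are saved under pics/ and viewed, at most 12 in all, crops included, and the job is handed in when it is done.

Besides the shell and the picture viewer there is one more tool, called as name(argument=value, ...), one argument or row to a line, values as JSON. carry_out: Moves the arm, as the interface text tells. Its arguments: {"type":"object","properties":{"plan":{"type":"array"}},"required":["plan"]}

```bash
mkdir -p pics; ls; cat > h.py <<'E'
from cell import *
import numpy as np, cv2
from scipy.spatial.transform import Rotation as R
def ray(cam,px):
    c=camera_params(cam); M=np.array(c["rotation"]); M=M if M.shape==(3,3) else R.from_quat(M).as_matrix()
    d=M@np.array([(px[1]-c["cx"])/c["fx"],(px[0]-c["cy"])/c["fy"],1]); return np.array(c["xyz"]),d
def at_z(cam,px,z):
    o,d=ray(cam,px); return o+d*(z-o[2])/d[2]
def tri(p1,p2,c1="scene",c2="top"):
    (a,u),(b,v)=ray(c1,p1),ray(c2,p2); s=np.linalg.lstsq(np.c_[u,-v],b-a,rcond=None)[0]
    p,q=a+s[0]*u,b+s[1]*v; return (p+q)/2,np.linalg.norm(p-q)
def proj(cam,P):
    c=camera_params(cam); M=np.array(c["rotation"]); M=M if M.shape==(3,3) else R.from_quat(M).as_matrix()
    q=M.T@(np.array(P)-c["xyz"]); return [c["cy"]+c["fy"]*q[1]/q[2],c["cx"]+c["fx"]*q[0]/q[2]]
E
python3 - <<'E'
from h import *
np.set_printoptions(precision=4,suppress=True)
for c in("scene","top"):
    im=capture(c); cv2.imwrite(f"pics/{c}0.png",im[:,:,::-1]); print(c,camera_params(c))
P={}
hz=dict(big_hub=.049,big_stud=.07,big_pointer=.0175,small_stud=.07,tally_big=0,tally_small=0,tin_round=0,screw_jar=0,oak_block=0,tape_measure=0,glue_stick=0)
for n in hz:
    for c in("scene","top"):
        r=spot_point(c,n)
        for x in r[:2]: print(n,c,x["p"],np.round(x["pixel"]),at_z(c,x["pixel"],hz[n])[:2])
        if r:P[c,n]=r[0]["pixel"]
    if ("scene",n) in P and ("top",n) in P: print("  tri",*tri(P["scene",n],P["top",n]))
s=get_state();print(s)
E
```

```text
pics
scene {'fx': 510.5183804509388, 'fy': 510.5183804509388, 'cx': 315.2741001407563, 'cy': 234.84680245332825, 'xyz': array([-0.1191, -0.4461,  0.9518]), 'rotation': array([ 0.8306, -0.4225,  0.1733, -0.3186])}
top {'fx': 473.99636114188655, 'fy': 473.99636114188655, 'cx': 316.4996709209584, 'cy': 237.39231096315626, 'xyz': array([0.412 , 0.0078, 1.1412]), 'rotation': array([ 0.7113, -0.6996,  0.0492, -0.0464])}
big_hub scene 0.68 [288. 361.] [ 0.494  -0.1494]
big_hub top 0.68 [262. 377.] [ 0.5056 -0.1365]
big_hub top 0.6 [249. 402.] [ 0.5373 -0.1934]
  tri [ 0.5085 -0.1408  0.0261] 0.00304942171899697
big_stud scene 0.56 [278. 381.] [ 0.5285 -0.1777]
big_stud top 0.65 [249. 402.] [ 0.5344 -0.1891]
  tri [ 0.53   -0.1833  0.0743] 0.012349220762443174
big_pointer scene 0.76 [318. 338.] [ 0.4188 -0.1435]
big_pointer scene 0.58 [386. 436.] [ 0.4015 -0.3859]
big_pointer top 0.63 [300. 379.] [ 0.4183 -0.1439]
  tri [ 0.4183 -0.1438  0.0184] 7.966288943165473e-06
small_stud scene 0.6 [214. 238.] [0.4896 0.202 ]
small_stud scene 0.4 [221. 247.] [0.4863 0.1703]
small_stud top 0.93 [261. 22
[... 1064 characters left out ...]
162] 0.0016134826059061615
glue_stick scene 0.66 [312. 470.] [ 0.6184 -0.3666]
glue_stick top 0.66 [219. 467.] [ 0.6182 -0.3631]
  tri [ 0.6196 -0.3653 -0.003 ] 0.0027447494296806495
{'clock': 1.2, 'joints': array([-1.2295,  0.4174, -0.0103,  1.6136,  0.0047,  1.1107, -0.053 ]), 'qvel': array([ 0.0017, -0.001 ,  0.0004, -0.001 , -0.0017,  0.0017, -0.0007]), 'effort': array([  0.0002, -85.1021,   0.6381, -42.6249,  -0.0488,   0.0138,
         0.0001]), 'eef_pos': array([0.2334, 0.5798, 0.1667]), 'eef_rot': array([ 0.1902,  0.9817, -0.    , -0.    ]), 'force': array([0.0597, 0.2836, 0.1377]), 'ft_torque': array([-0.0312,  0.011 , -0.0258]), 'grip_force': 0.0, 'grip_width': 0.09376964289325639}
```

```bash
python3 - <<'E'
import cv2,numpy as np
t=cv2.imread("pics/top0.png");s=cv2.imread("pics/scene0.png")
a=cv2.resize(t[200:320,320:440],(600,600),interpolation=cv2.INTER_CUBIC)
cv2.imwrite("pics/a.png",a)
E
```

```text
(no output)
```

View pics/a.png

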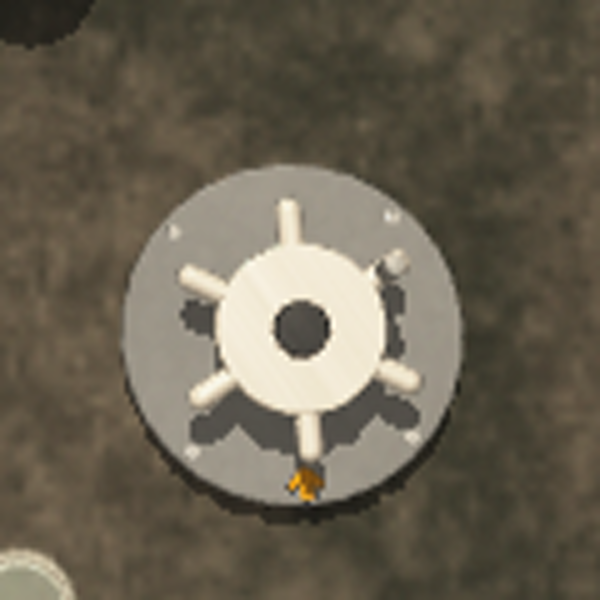

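View pics/scene0.png

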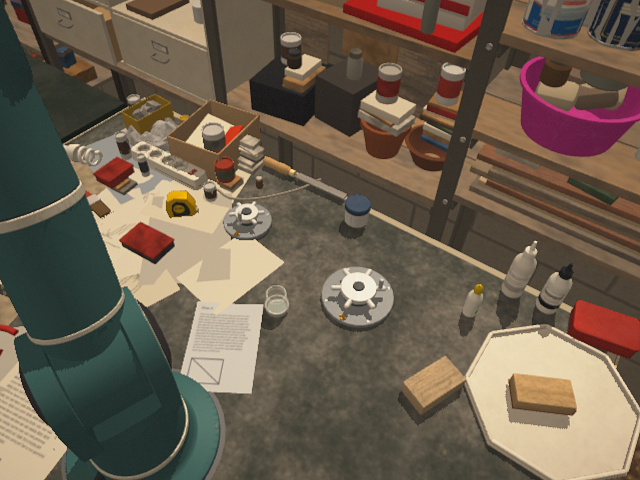

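The crop shows the larger counter in the top camera. The hub is at about row 265, column 380, and the pointer is at about row 297, column 381, with a plain tooth over it. The stud tooth is at about row 252, column 399, so the wheel is 4 clicks short. The scene view shows clear space around it.

```bash
python3 - <<'E'
from h import *
np.set_printoptions(precision=4,suppress=True)
print("base",at_z("top",[266.8,378.2],.014),"hub",at_z("top",[265.2,380.0],.049))
print("hub scene",at_z("scene",[286.5,358.5],.049))
im=cv2.imread("pics/scene0.png");
c=at_z("top",[265.2,380.0],.049)[:2]
for n,col,row,z in(("pointer",381,297.5,.0175),("tooth180",381.6,290.5,.043),("tooth0",377.5,241.5,.043),("stud",399.2,251.5,.07),("t240",403,277,.043),("t120",358.5,279.5,.043),("t60",357,254,.043)):
    p=at_z("top",[row,col],z)[:2]-c; print(n,p,np.hypot(*p),np.degrees(np.arctan2(p[1],p[0])))
for k in range(1):
    print(proj("scene",[*c,.049]))
E
```

```text
base [ 0.4972 -0.1435  0.014 ] hub [ 0.4983 -0.143   0.049 ]
hub scene [ 0.495  -0.1434  0.049 ]
pointer [-0.0736 -0.0066] 0.07389246066205282 -174.89760579801774
tooth180 [-0.0579 -0.0044] 0.05802535318143151 -175.63419412996217
tooth0 [0.0558 0.0049] 0.05605930385643916 5.037002634775535
stud [ 0.0303 -0.0408] 0.05082575194967775 -53.45665818846384
t240 [-0.026 -0.054] 0.05995801671380262 -115.67756449759607
t120 [-0.0335  0.049 ] 0.05929368893870142 124.35092790021191
t60 [0.0257 0.0527] 0.05863394955414992 64.014045880205
[np.float64(285.4344743846325), np.float64(359.1651038498043)]
```

carry_out(
  plan=[
    [[0,0,0.13,-3.8,-3.0,0,0],[0,0,0.26,-7.6,-6.0,0,0],[0,0,0.39,-11.4,-9.0,0,0],[0,0,0.52,-15.2,-12.0,0,0],[0,0,0.65,-19,-15,0,0]],
  ],
)

```text
clock: 1.7
eef_pos: [0.3543, 0.3679, 0.167]
eef_rot: [0.496, 0.868, 0.0, -0.0]
force: [0.8, 0.9, 0.4]
grip_width: 0.0575
grip_force: 0.0
```

```bash
cat >> h.py <<'E'
H=np.array([.497,-.143]); A=np.radians(4.7)
T=np.array([np.cos(A),np.sin(A)]); U=np.array([np.sin(A),-np.cos(A)])
def pos(u,s,z): return np.r_[H+u*U+s*T,z]
def delta(P,yaw=4.7):
    st=get_state(); r=R.from_quat(st["eef_rot"]); M=r.as_matrix()
    want=R.from_matrix(np.c_[[-np.sin(np.radians(yaw)),np.cos(np.radians(yaw)),0],[np.cos(np.radians(yaw)),np.sin(np.radians(yaw)),0],[0,0,-1]])
    print("turn",(r.inv()*want).as_rotvec().round(3),"shift cm",(100*M.T@(np.array(P)-st["eef_pos"])).round(2))
E
python3 -c "
from h import *
delta([.46,.15,.165]);delta(pos(.092,-.06,.14))"
```

```text
turn [ 0.    -0.     0.451] shift cm [-24.14  -1.96   0.19]
turn [ 0.    -0.     0.451] shift cm [-56.93 -23.06   2.67]
```

carry_out(
  plan=[
    [[0,0,0.09,-4.8,-0.4,0,0],[0,0,0.18,-9.6,-0.8,0,0],[0,0,0.27,-14.4,-1.2,0,0],[0,0,0.36,-19.2,-1.6,0,0],[0,0,0.45,-24,-2,0,0]],
  ],
)

```text
clock: 2.2
eef_pos: [0.4601, 0.1515, 0.1671]
eef_rot: [0.677, 0.736, 0.0, 0.0]
force: [0.1, 0.2, 0.0]
grip_width: 0.0171
grip_force: 0.0
```

```bash
python3 -c "
from h import *
delta(pos(.092,-.06,.14))"
```

```text
turn [ 0.001 -0.     0.002] shift cm [-38.85  -4.83   2.69]
```

carry_out(
  plan=[
    [[0,0,0,-4.5,-0.5,0,0],[0,0,0,-9,-1.0,0,0],[0,0,0,-13.5,-1.5,0,0],[0,0,0,-18,-2,0,0],[0,0,0,-22,-2.5,0,0]],
  ],
)

```text
clock: 2.7
eef_pos: [0.4536, -0.0702, 0.1671]
eef_rot: [0.676, 0.737, 0.0, 0.0]
force: [0.1, 0.2, -0.3]
grip_width: -0.0
grip_force: 0.0
```

carry_out(
  plan=[
    [[0,0,0,-4.3,-0.6,0.7,0],[0,0,0,-8.6,-1.2,1.4,0],[0,0,0,-12.9,-1.8,2.1,0],[0,0,0,-16.8,-2.3,2.7,0],[0,0,0,-16.8,-2.3,2.7,0]],
  ],
)

```text
clock: 3.2
eef_pos: [0.4443, -0.2423, 0.1394]
eef_rot: [0.678, 0.736, -0.001, 0.0]
force: [-0.2, 0.9, -0.9]
grip_width: 0.0008
grip_force: 0.0
```

```bash
python3 - <<'E'
from h import *
delta(pos(.090,-.06,.027))
s=get_state();print(s["eef_pos"],s["grip_width"])
for c in("top","scene"):
    im=capture(c); 
    a=im[200:320,320:440] if c=="top" else im[220:340,300:420]
    cv2.imwrite(f"pics/{c}1.png",cv2.resize(a,(400,400),interpolation=cv2.INTER_CUBIC)[:,:,::-1])
a=np.hstack([cv2.imread("pics/top1.png"),cv2.imread("pics/scene1.png")]);cv2.imwrite("pics/b.png",a)
E
```

```text
turn [-0.001  0.002 -0.   ] shift cm [ 0.48  0.08 11.24]
[ 0.44428357 -0.24228592  0.13943797] 0.0007531030964426452
```

View pics/b.png

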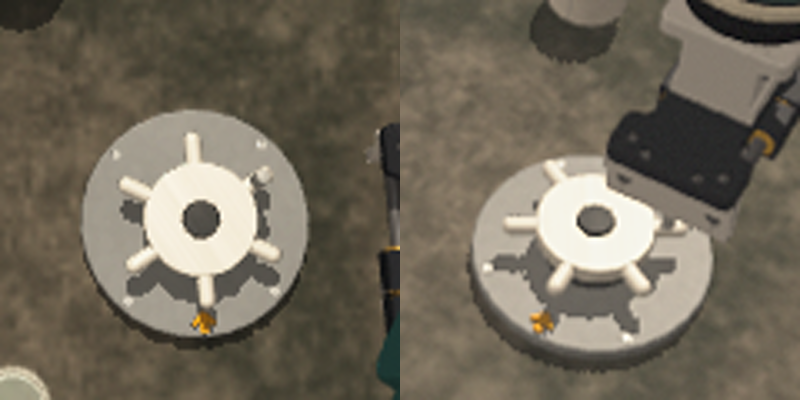

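The wheel has not moved and the arm is beside it. In the left half the pointer is at about (205,322) and the stud at (262,172). Next I lower the finger and bring it in behind the tooth at −115°.

carry_out(
  plan=[
    [[0,0,0,0.1,0,3.5,0],[0,0,0,0.2,0,7,0],[0,0,0,0.2,0,10,0],[0,0,0,0.2,0,11.2,0],[0,0,0,0.2,0,11.2,0]],
  ],
)

```text
clock: 3.8
eef_pos: [0.4452, -0.2344, 0.0272]
eef_rot: [0.675, 0.738, -0.0, -0.001]
force: [-0.3, -1.1, 0.5]
grip_width: 0.0005
grip_force: 0.0
```

carry_out(
  plan=[
    [[0,0,0,1,0,0,0],[0,0,0,2,0,0,0],[0,0,0,3,0,0,0],[0,0,0,3.7,0,0,0],[0,0,0,3.7,0,0,0]],
  ],
)

```text
clock: 4.3
eef_pos: [0.4426, -0.1972, 0.0282]
eef_rot: [0.675, 0.738, 0.0, 0.0]
force: [-1.3, 0.4, 0.8]
grip_width: 0.0006
grip_force: 0.0
```

```bash
python3 - <<'E'
from h import *
delta(pos(.056,.0015,.027))
s=get_state();print(s["eef_pos"],s["force"])
for c in("top","scene"):
    im=capture(c); 
    a=im[200:320,320:440] if c=="top" else im[220:340,300:420]
    cv2.imwrite(f"pics/{c}1.png",cv2.resize(a,(400,400),interpolation=cv2.INTER_CUBIC)[:,:,::-1])
a=np.hstack([cv2.imread("pics/top1.png"),cv2.imread("pics/scene1.png")]);cv2.imwrite("pics/c.png",a)
E
```

```text
turn [ 0.001 -0.     0.008] shift cm [-0.69  6.01  0.12]
[ 0.44262843 -0.19722049  0.02815009] [-1.27247937  0.37857921  0.83852609]
```

View pics/c.png

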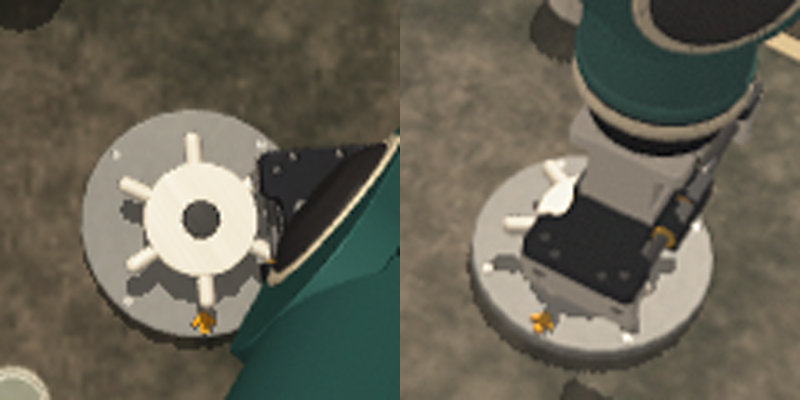

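The finger now stands right of the wheel (its body at about (290,190) in the left half), inside the gap and with the wheel still at rest. It sits slightly too far in, so I ease it out by 0.6 cm while starting the stroke.

carry_out(
  plan=[
    [[0,0,0,-0.3,0,0,0],[0,0,0,-0.6,0.3,0,0],[0,0,0,-0.6,0.6,0,0],[0,0,0,-0.6,0.9,0,0],[0,0,0,-0.6,1.2,0,0]],
  ],
)

```text
clock: 4.9
eef_pos: [0.4551, -0.2036, 0.0277]
eef_rot: [0.675, 0.737, -0.0, -0.0]
force: [-0.2, -0.6, 0.4]
grip_width: 0.0
grip_force: 0.0
```

carry_out(
  plan=[
    [[0,0,0,0,0.3,0,0],[0,0,0,0,0.6,0,0],[0,0,0,0,0.9,0,0],[0,0,0,0,1.2,0,0],[0,0,0,0,1.5,0,0]],
  ],
)

```text
clock: 5.4
eef_pos: [0.47, -0.2022, 0.0278]
eef_rot: [0.675, 0.738, -0.0, 0.0]
force: [0.1, -1.0, -0.4]
grip_width: 0.0007
grip_force: 0.0
```

```bash
python3 - <<'E'
from h import *
delta(pos(.056,.0015,.027))
s=get_state();print(s["force"])
im=capture("top")[200:320,320:440]
cv2.imwrite("pics/d.png",cv2.resize(im,(480,480),interpolation=cv2.INTER_CUBIC)[:,:,::-1])
E
```

```text
turn [-0.     0.     0.006] shift cm [0.06 3.32 0.08]
[ 0.06169747 -1.02212722 -0.43676627]
```

View pics/d.png

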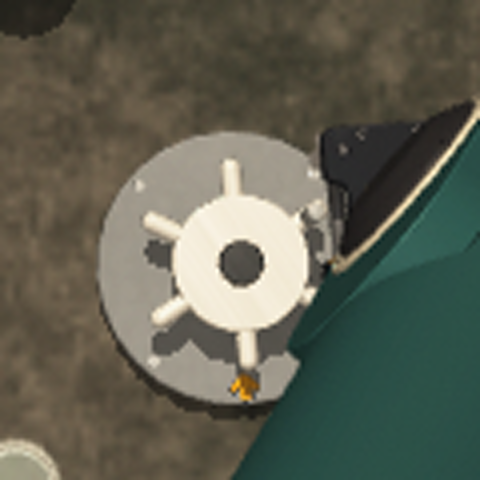

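```bash
python3 - <<'E'
from h import *
s=get_state()["eef_pos"]
f=lambda p:[round(4*(v-o)) for v,o in zip(proj("top",p)[::-1],(320,200))]
for z in(.0278,.06,.09):
  for a in(-.0125,0,.0125):print(z,a,[f([*(s[:2]+a*T+b*U),z]) for b in(-.008,.008)])
print("tip tooth",f([.4705,-.199,.037]),"hub",f([*H,.049]))
im=capture("scene");cv2.imwrite("pics/e.png",cv2.resize(im[230:350,300:440],(700,600),interpolation=cv2.INTER_CUBIC)[:,:,::-1])
im=capture("top")[230:290,370:440]
cv2.imwrite("pics/f.png",cv2.resize(im,(700,600),interpolation=cv2.INTER_CUBIC)[:,:,::-1])
E
```

```text
0.0278 -0.0125 [[324, 335], [351, 333]]
0.0278 0 [[322, 314], [349, 312]]
0.0278 0.0125 [[320, 292], [347, 291]]
0.06 -0.0125 [[334, 333], [362, 331]]
0.06 0 [[332, 311], [360, 309]]
0.06 0.0125 [[331, 289], [358, 287]]
0.09 -0.0125 [[345, 331], [373, 329]]
0.09 0 [[343, 308], [371, 306]]
0.09 0.0125 [[341, 286], [369, 284]]
tip tooth [334, 312] hub [240, 263]
```

View pics/f.png

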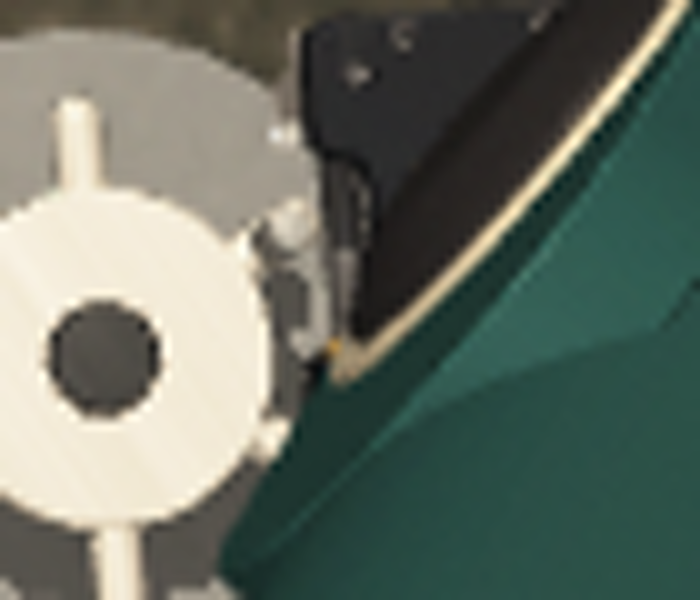

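View pics/e.png

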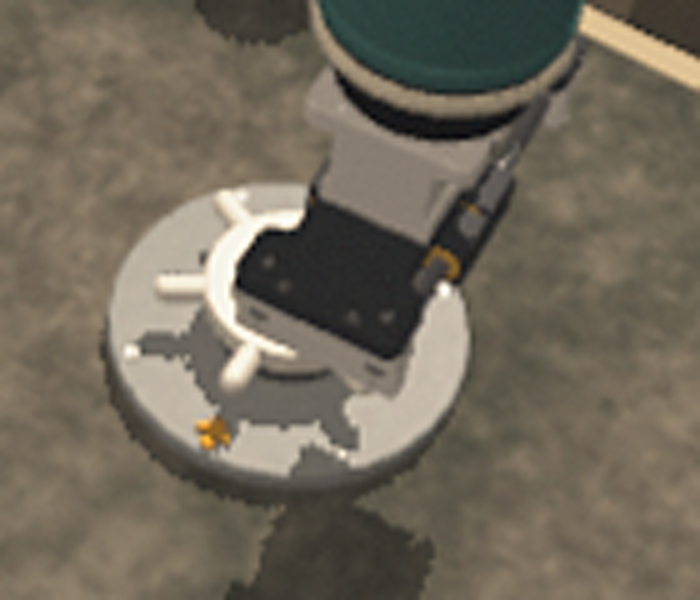

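The wheel is still at rest (the tooth is over the pointer at about (240,365)), so the finger passed outside the tooth tip. I go back, come in deeper, and push along an arc.

carry_out(
  plan=[
    [[0,0,0,0,-0.7,0,0],[0,0,0,0,-1.4,0,0],[0,0,0,0,-2.1,0,0],[0,0,0,0,-2.8,0,0],[0,0,0,0.5,-2.8,0,0]],
  ],
)

```text
clock: 6.05
eef_pos: [0.4403, -0.2001, 0.0279]
eef_rot: [0.676, 0.737, -0.0, -0.0]
force: [0.6, -0.1, 0.1]
grip_width: 0.0003
grip_force: 0.0
```

carry_out(
  plan=[
    [[0,0,0,0.3,0,0,0],[0,0,0,0.5,0.3,0,0],[0,0,0,0.5,0.6,0,0],[0,0,0,0.5,0.9,0,0],[0,0,0,0.5,1.2,0,0]],
  ],
)

```text
clock: 6.55
eef_pos: [0.4534, -0.1937, 0.0278]
eef_rot: [0.675, 0.738, -0.0, 0.0]
force: [-0.7, -0.3, -0.7]
grip_width: 0.0007
grip_force: 0.0
```

carry_out(
  plan=[
    [[0,0,0,0,0.3,0,0],[0,0,0,0,0.6,0,0],[0,0,0,0,0.9,0,0],[0,0,0,0,1.2,0,0],[0,0,0,0,1.2,0,0]],
  ],
)

```text
clock: 7.05
eef_pos: [0.4653, -0.1926, 0.0278]
eef_rot: [0.675, 0.738, -0.0, 0.0]
force: [0.6, -0.2, 0.7]
grip_width: 0.0003
grip_force: 0.0
```

```bash
python3 - <<'E'
from h import *
delta(pos(.053,.0015,.027))
s=get_state();print(s["force"])
im=capture("top")[200:320,320:440]
cv2.imwrite("pics/g.png",cv2.resize(im,(480,480),interpolation=cv2.INTER_CUBIC)[:,:,::-1])
E
```

```text
turn [0.    0.    0.006] shift cm [-0.64  3.71  0.08]
[ 0.58784024 -0.22129514  0.66499719]
```

View pics/g.png

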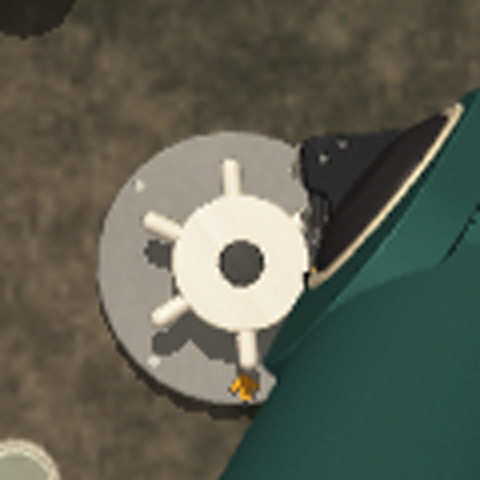

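The wheel still shows no motion; the finger must be slimmer than I assumed. I add a numeric wheel-angle readout and keep pushing.

```bash
cat >> h.py <<'E'
def teeth():
    im=capture("top").astype(np.float32); hs=cv2.cvtColor(im.astype(np.uint8),cv2.COLOR_RGB2HSV)
    ang=np.arange(-30,200,1.); v=[]
    for a in ang:
        p=[proj("top",[H[0]+r*np.cos(np.radians(a)),H[1]+r*np.sin(np.radians(a)),.041]) for r in(.046,.049,.052,.055)]
        v.append(np.mean([im[int(round(y)),int(round(x))].mean() for y,x in p]))
    v=np.array(v); m=v>190; n,l=cv2.connectedComponents(m.astype(np.uint8)[None])
    l=l.ravel();print("teeth at",[(round(float(ang[l==k].mean()),1),int((l==k).sum())) for k in range(1,n)])
E
python3 -c "
from h import *
teeth()"
```

```text
teeth at [(5.5, 10), (63.0, 9), (122.0, 9), (184.5, 10)]
```

carry_out(
  plan=[
    [[0,0,0,-0.1,0.3,0,0],[0,0,0,-0.2,0.6,0,0],[0,0,0,-0.3,0.9,0,0],[0,0,0,-0.3,1.2,0,0],[0,0,0,-0.3,1.2,0,0]],
  ],
)

```text
clock: 7.65
eef_pos: [0.4775, -0.1945, 0.0277]
eef_rot: [0.675, 0.738, -0.0, 0.0]
force: [-0.1, -0.1, 0.1]
grip_width: 0.0005
grip_force: 0.0
```

```bash
python3 -c "
from h import *
teeth();delta(pos(.053,.0015,.027))"
```

```text
teeth at [(5.5, 10), (63.0, 9), (122.0, 9), (184.5, 10)]
turn [-0.     0.     0.006] shift cm [-0.34  2.54  0.07]
```

```bash
python3 - <<'E'
from h import *
f=lambda p:[round(5*(v-o)) for v,o in zip(proj("scene",p)[::-1],(300,230))]
for z in(.028,.06,.1):
  print(z,[f([*(np.array([.470,-.202])+a*T+b*U),z]) for a in(-.0125,.0125) for b in(-.008,.008)])
print("tip",f([.4705,-.199,.037]))
g=lambda p:[round(4*(v-o)) for v,o in zip(proj("top",p)[::-1],(320,200))]
for z in (.125,.16,.2): print(z,[g([*(np.array([.4653,-.1926])+a*T+b*U),z]) for a in(-.088,.088) for b in(-.037,.037)])
s=get_state();print(s["eef_pos"],s["joints"],R.from_quat(s["eef_rot"]).as_matrix())
a=capture("scene")[230:350,300:420];b=capture("top")[200:320,320:440]
cv2.imwrite("pics/i.png",np.hstack([cv2.resize(x,(400,400),interpolation=cv2.INTER_CUBIC) for x in(b,a)])[:,:,::-1])
E
```

```text
0.028 [[343, 427], [376, 443], [369, 386], [402, 402]]
0.06 [[350, 384], [384, 401], [376, 343], [410, 359]]
0.1 [[359, 328], [395, 345], [387, 286], [421, 303]]
tip [369, 398]
0.125 [[298, 484], [437, 475], [269, 155], [405, 146]]
0.16 [[309, 487], [454, 477], [280, 146], [420, 137]]
0.2 [[324, 490], [474, 480], [292, 135], [439, 126]]
[ 0.47722146 -0.1945609   0.02774976] [-0.15421096  0.47333293  0.59417041  2.01410142 -0.37807658  0.7626037
  0.75496219] [[-8.80132551e-02  9.96119302e-01 -5.47813736e-05]
 [ 9.96119285e-01  8.80132427e-02 -1.98573335e-04]
 [-1.92981246e-04 -7.20458683e-05 -9.99999979e-01]]
```

View pics/i.png

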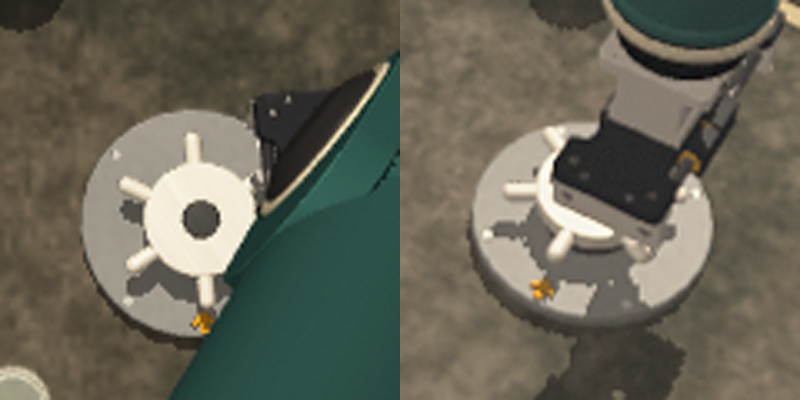

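```bash
python3 - <<'E'
from h import *
np.set_printoptions(precision=4,suppress=True)
for c in("top","scene"):
    capture(c)
    for x in spot_point(c,"big_stud")[:3]:
        p=at_z(c,x["pixel"],.07)[:2]; d=p-H; print(c,round(x["p"],2),np.round(x["pixel"]),p,np.hypot(*d),np.degrees(np.arctan2(d[1],d[0])))
for a in(-55.3,4.7): print(a,[np.round(proj(c,[H[0]+.048*np.cos(np.radians(a)),H[1]+.048*np.sin(np.radians(a)),.07])) for c in("top","scene")])
# change mask between first and latest pictures, scene: is the small area of each tooth same?
a=cv2.imread("pics/scene0.png")[:,:,::-1];b=capture("scene")
for k in range(6):
    w=np.radians(4.7+60*k); q=proj("scene",[H[0]+.055*np.cos(w),H[1]+.055*np.sin(w),.043]); y,x=map(int,np.round(q)); print(k*60,x,y,a[y,x],b[y,x])
E
```

```text
top 0.92 [252. 399.] [ 0.5267 -0.1827] 0.04956988270973454 -53.1313788112819
-55.3 [array([253., 399.]), array([281., 382.])]
4.7 [array([244., 380.]), array([265., 370.])]
0 370 271 [213 194 168] [44 44 44]
60 346 270 [242 233 214] [247 245 232]
120 334 287 [217 200 174] [235 224 199]
180 347 305 [226 211 183] [241 231 210]
240 372 306 [202 185 164] [174 161 144]
300 383 288 [211 194 170] [190 175 154]
```

```bash
python3 - <<'E'
from h import *
b=capture("scene");a=cv2.imread("pics/scene0.png")[:,:,::-1]
z=lambda m:cv2.resize(m[260:335,345:395],(400,600),interpolation=cv2.INTER_CUBIC)
cv2.imwrite("pics/j.png",np.hstack([z(a),z(b)])[:,:,::-1])
s=get_state()["eef_pos"]
f=lambda p:[round(8*(v-o)) for v,o in zip(proj("scene",p)[::-1],(345,260))]
for zz in(.028,.06,.1):print(zz,[f([*(s[:2]+a*T+b*U),zz]) for a in(-.0125,.0125) for b in(-.008,.008)])
E
```

```text
0.028 [[178, 411], [231, 437], [220, 346], [272, 372]]
0.06 [[190, 343], [244, 369], [232, 277], [286, 303]]
0.1 [[205, 253], [261, 280], [248, 187], [303, 213]]
```

View pics/j.png

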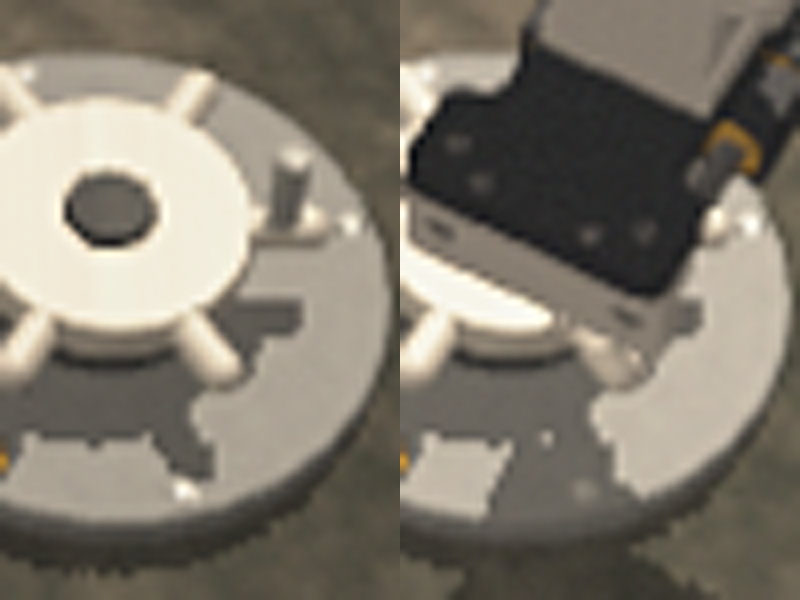

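The stud and all teeth are in their original places. The right half shows the −115° tooth at about (610,360) with no finger where it should project. The gripper plate also looks higher than expected, so the real fingertip may be above the teeth. I'll back out and feel for the worktop beside the counter.

carry_out(
  plan=[
    [[0,0,0,0,-1.2,0,0],[0,0,0,0,-2.4,0,0],[0,0,0,-1.5,-3.6,0,0],[0,0,0,-3.5,-3.6,0,0],[0,0,0,-5,-3.6,0,0]],
  ],
)

```text
clock: 8.6
eef_pos: [0.4444, -0.2485, 0.028]
eef_rot: [0.676, 0.737, 0.0, 0.0]
force: [-0.8, 0.7, 0.0]
grip_width: 0.0004
grip_force: 0.0
```

carry_out(
  plan=[
    [[0,0,0,0,0,0.5,0],[0,0,0,0,0,1.0,0],[0,0,0,0,0,1.5,0],[0,0,0,0,0,2.0,0],[0,0,0,0,0,2.3,0]],
  ],
)

```text
clock: 9.1
eef_pos: [0.4454, -0.2469, 0.0042]
eef_rot: [0.675, 0.738, -0.0, -0.0]
force: [0.1, -0.0, -0.6]
grip_width: 0.0004
grip_force: 0.0
```

carry_out(
  plan=[
    [[0,0,0,0,0,0.2,0],[0,0,0,0,0,0.4,0],[0,0,0,0,0,0.6,0]],
  ],
)

```text
clock: 9.4
eef_pos: [0.4457, -0.2475, -0.0013]
eef_rot: [0.675, 0.738, -0.0, 0.0]
force: [0.2, 0.7, -0.1]
grip_width: 0.0007
grip_force: 0.0
```

```bash
python3 - <<'E'
from h import *
s=get_state();print(s["eef_pos"],s["force"]);teeth()
b=capture("scene")
cv2.imwrite("pics/k.png",b[:,:,::-1])
d=cv2.absdiff(b,cv2.imread("pics/scene0.png")[:,:,::-1]).max(2)>40
f=lambda p:[round(v) for v in proj("scene",p)[::-1]]
for zz in(0,.03,.06,.097):print(zz,[f([*(s["eef_pos"][:2]+a*T+b2*U),zz]) for a in(-.0125,.0125) for b2 in(-.008,.008)])
E
```

```text
[ 0.44573551 -0.24748249 -0.00128501] [ 0.18954586  0.65566808 -0.05634405]
teeth at [(5.5, 10), (63.0, 9), (122.0, 9), (184.5, 10)]
0 [[379, 341], [386, 345], [385, 332], [391, 336]]
0.03 [[381, 334], [388, 337], [386, 325], [393, 328]]
0.06 [[383, 326], [390, 329], [388, 317], [395, 320]]
0.097 [[385, 316], [392, 319], [390, 307], [398, 310]]
```

No contact even at a reported height of −1 mm, so the real fingertip sits higher than reported. I'll use a look to see where it is.

```bash
python3 - <<'E'
import cv2
b=cv2.imread("pics/k.png");cv2.imwrite("pics/k2.png",cv2.resize(b[250:370,330:450],(600,600),interpolation=cv2.INTER_CUBIC))
E
```

```text
(no output)
```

View pics/k2.png

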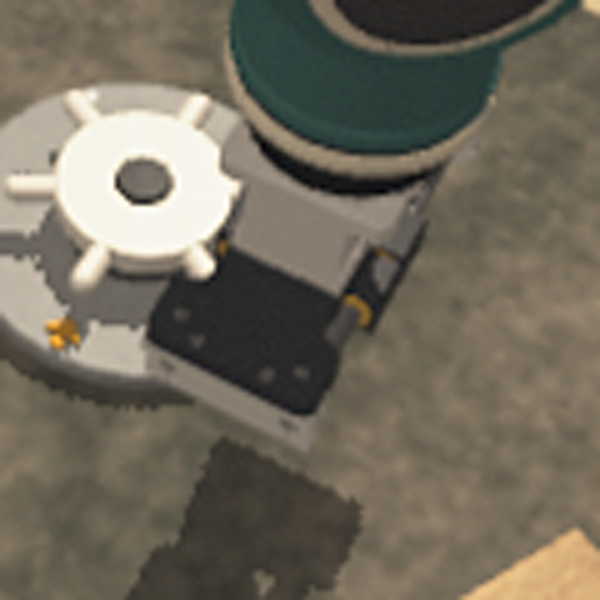

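```bash
python3 - <<'E'
from h import *
from scipy.optimize import least_squares
s=get_state()["eef_pos"]
obs=np.array([[360,319],[391,339]])
def f(v): return np.ravel([np.array(proj("scene",[*(s[:2]+(-v[1])*T+(v[2]+b)*U),v[0]])[::-1])-o for b,o in zip((-.0375,.0375),obs)])
r=least_squares(f,[.12,.088,0]);print("z,half,offU",r.x.round(4),r.fun.round(2))
for z in(.096,.11,.12,.13,.14,.15,.16): 
    r=least_squares(lambda v:f([z,v[0],v[1]]),[.088,0]); print(z,r.x.round(4),r.fun.round(1))
E
```

```text
z,half,offU [ 0.051   0.0215 -0.0194] [-0.89  1.77  0.87 -1.72]
0.096 [ 0.0492 -0.0109] [-1.8  1.3  1.7 -1.3]
0.11 [ 0.0579 -0.0083] [-2.1  1.1  2.  -1.2]
0.12 [ 0.0641 -0.0064] [-2.3  1.   2.2 -1.1]
0.13 [ 0.0702 -0.0045] [-2.5  0.9  2.4 -1. ]
0.14 [ 0.0764 -0.0027] [-2.7  0.8  2.6 -0.9]
0.15 [ 0.0826 -0.0008] [-2.9  0.7  2.9 -0.8]
0.16 [0.0888 0.0011] [-3.2  0.5  3.1 -0.7]
```

carry_out(
  plan=[
    [[0,0,0,0,0,0.2,0],[0,0,0,0,0,0.4,0],[0,0,0,0,0,0.5,0]],
  ],
)

```text
clock: 9.8
eef_pos: [0.4456, -0.2475, -0.0064]
eef_rot: [0.675, 0.738, -0.0, -0.0]
force: [1.1, -0.2, -0.7]
grip_width: 0.0007
grip_force: 0.0
```

carry_out(
  plan=[
    [[0,0,0,0,0,0.4,0],[0,0,0,0,0,0.8,0],[0,0,0,0,0,1.2,0],[0,0,0,0,0,1.6,0],[0,0,0,0,0,1.6,0]],
  ],
)

```text
clock: 10.3
eef_pos: [0.4453, -0.2474, -0.0228]
eef_rot: [0.675, 0.737, -0.0, -0.0]
force: [-0.5, 0.5, 0.2]
grip_width: 0.0007
grip_force: 0.0
```

```bash
python3 - <<'E'
from h import *
s=get_state();print(s["eef_pos"],s["force"],s["effort"].round(1));teeth()
E
```

```text
[ 0.44527396 -0.24737406 -0.02278675] [-0.5036141   0.51148044  0.18163033] [  0.2 -72.9  12.1 -26.1  -0.2  -0.2   0.1]
teeth at [(5.5, 10), (63.0, 9), (122.0, 9), (184.5, 10)]
```

The reported TCP is confirmed well below the real tip. I keep feeling downward in small steps.

carry_out(
  plan=[
    [[0,0,0,0,0,0.2,0],[0,0,0,0,0,0.4,0],[0,0,0,0,0,0.6,0],[0,0,0,0,0,0.8,0],[0,0,0,0,0,1.0,0]],
  ],
)

```text
clock: 10.85
eef_pos: [0.4457, -0.2475, -0.0324]
eef_rot: [0.675, 0.738, -0.0, 0.0]
force: [0.5, 0.2, -0.1]
grip_width: 0.0003
grip_force: 0.0
```

carry_out(
  plan=[
    [[0,0,0,0,0,0.2,0],[0,0,0,0,0,0.4,0],[0,0,0,0,0,0.6,0],[0,0,0,0,0,0.7,0],[0,0,0,0,0,0.7,0]],
  ],
)

```text
clock: 11.35
eef_pos: [0.4457, -0.2475, -0.0385]
eef_rot: [0.675, 0.737, 0.0, -0.0]
force: [-6.2, 4.3, 22.8]
grip_width: 0.0003
grip_force: 11.3
```

```bash
python3 - <<'E'
from h import *
s=get_state();print(s["eef_pos"],s["force"])
b=capture("scene"); cv2.imwrite("pics/m.png",b[:,:,::-1])
a=cv2.imread("pics/k.png")[:,:,::-1]
# vertical displacement of plate (dark px) between k and m
for im in(a,b):
    g=im[280:370,350:400].max(2)<55; ys,xs=np.nonzero(g); print(ys.mean()+280,xs.mean()+350,g.sum())
    # light grey strip lower corner columns
    print([int(280+np.nonzero(im[280:370,x].max(1)<60)[0].max()) if (im[280:370,x].max(1)<60).any() else None for x in range(362,396,4)])
E
```

```text
[ 0.44572057 -0.24751222 -0.03853983] [-6.20196346  4.34390301 22.78762627]
313.31404958677683 380.66587957497046 847
[319, 363, 369, 369, 369, 329, 353, 368, 328]
323.84823529411767 379.17411764705884 850
[356, 363, 369, 369, 368, 341, 353, 368, 336]
```

Contact with the worktop came at a reported z of −38 mm, so the true tip is about 37 mm above the report. I lift to a true height of about 24 mm and enter again.

carry_out(
  plan=[
    [[0,0,0,0,0,-0.8,0],[0,0,0,0,0,-1.6,0],[0,0,0,0,0,-2.5,0],[0,0,0,0.5,0,-2.5,0],[0,0,0,1.0,0,-2.5,0]],
  ],
)

```text
clock: 11.9
eef_pos: [0.4449, -0.237, -0.0141]
eef_rot: [0.675, 0.738, 0.0, 0.0]
force: [0.6, -0.1, 0.2]
grip_width: 0.0008
grip_force: 0.0
```

```bash
python3 -c "
from h import *
print(get_state()['eef_pos'],get_state()['force']);delta(pos(.048,-.06,-.014));teeth()"
```

```text
[ 0.44487916 -0.23704209 -0.01406311] [ 0.55594546 -0.08566949  0.18463865]
turn [0.    0.    0.006] shift cm [ 4.15 -0.01 -0.01]
teeth at [(5.5, 10), (63.0, 9), (122.0, 9), (184.5, 10)]
```

carry_out(
  plan=[
    [[0,0,0,1,0,0,0],[0,0,0,2,0,0,0],[0,0,0,3,0,0,0],[0,0,0,4,0,0,0],[0,0,0,4,0,0,0]],
  ],
)

```text
clock: 12.45
eef_pos: [0.4412, -0.1959, -0.0143]
eef_rot: [0.675, 0.738, 0.0, -0.0]
force: [0.8, -0.3, -0.6]
grip_width: 0.0005
grip_force: 0.0
```

carry_out(
  plan=[
    [[0,0,0,0,0.3,0,0],[0,0,0,0,0.6,0,0],[0,0,0,0,0.9,0,0],[0,0,0,0,1.2,0,0],[0,0,0,0,1.2,0,0]],
  ],
)

```text
clock: 12.95
eef_pos: [0.4536, -0.1968, -0.0142]
eef_rot: [0.675, 0.738, -0.0, 0.0]
force: [0.1, -0.9, -0.5]
grip_width: 0.0007
grip_force: 0.0
```

```bash
python3 -c "
from h import *
print(get_state()['force']);delta(pos(.053,.0015,-.014));teeth()"
```

```text
[ 0.14457739 -0.91407692 -0.46338432]
turn [0.    0.    0.006] shift cm [-0.32  4.91 -0.02]
teeth at [(5.5, 10), (63.0, 9), (122.0, 9), (184.5, 10)]
```

carry_out(
  plan=[
    [[0,0,0,0.1,0.3,0,0],[0,0,0,0.1,0.6,0,0],[0,0,0,0.1,0.9,0,0],[0,0,0,0.1,1.2,0,0],[0,0,0,0.1,1.2,0,0]],
  ],
)

```text
clock: 13.5
eef_pos: [0.4654, -0.1944, -0.0143]
eef_rot: [0.675, 0.738, 0.0, 0.0]
force: [-0.9, -0.8, -0.1]
grip_width: 0.0004
grip_force: 0.2
```

```bash
python3 -c "
from h import *
print(get_state()['force']);delta(pos(.053,.0015,-.014));teeth()"
```

```text
[-0.87379486 -0.81446596 -0.11596093]
turn [0.    0.    0.006] shift cm [-0.46  3.71 -0.03]
teeth at [(13.5, 10), (70.0, 9), (130.5, 8)]
```

The wheel is turning now (+8°). I continue the stroke.

carry_out(
  plan=[
    [[0,0,0,-0.1,0.3,0,0],[0,0,0,-0.2,0.6,0,0],[0,0,0,-0.3,0.9,0,0],[0,0,0,-0.3,1.2,0,0],[0,0,0,-0.3,1.5,0,0]],
  ],
)

```text
clock: 14.05
eef_pos: [0.4806, -0.1962, -0.0142]
eef_rot: [0.675, 0.738, 0.0, 0.0]
force: [-0.2, -0.8, -0.2]
grip_width: 0.0007
grip_force: 0.3
```

```bash
python3 -c "
from h import *
print(get_state()['force']);delta(pos(.053,.0015,-.014));teeth()"
```

```text
[-0.22398486 -0.82509939 -0.15249997]
turn [0.    0.    0.006] shift cm [-0.14  2.22 -0.02]
teeth at [(28.5, 10), (85.5, 8), (147.0, 9)]
```

carry_out(
  plan=[
    [[0,0,0,0,0.3,0,0],[0,0,0,0,0.6,0,0],[0,0,0,0,0.9,0,0],[0,0,0,0,1.2,0,0],[0,0,0,0,1.4,0,0]],
  ],
)

```text
clock: 14.6
eef_pos: [0.4946, -0.1949, -0.0142]
eef_rot: [0.675, 0.738, 0.0, 0.0]
force: [0.5, -0.4, -0.3]
grip_width: 0.0006
grip_force: 0.0
```

```bash
python3 -c "
from h import *
print(get_state()['force']);delta(pos(.053,.0015,-.014));teeth()
print([(x['p'],x['pixel']) for x in spot_point('top','big_stud')])"
```

```text
[ 0.53188936 -0.41027357 -0.25690913]
turn [0.    0.    0.006] shift cm [-0.15  0.81 -0.02]
teeth at [(-1.0, 3), (51.0, 9), (110.0, 9)]
[(0.69, [240.9, 385.9])]
```

The wheel has sprung forward but is 12° short, held up by the finger's back. I move a little further along to let it settle.

carry_out(
  plan=[
    [[0,0,0,-0.1,0.3,0,0],[0,0,0,-0.2,0.6,0,0],[0,0,0,-0.2,0.8,0,0],[0,0,0,-0.2,0.8,0,0]],
  ],
)

```text
clock: 15.1
eef_pos: [0.5026, -0.1963, -0.0143]
eef_rot: [0.675, 0.738, -0.0, 0.0]
force: [-0.1, 0.5, 0.2]
grip_width: 0.0006
grip_force: 0.0
```

```bash
python3 -c "
from h import *
print(get_state()['force']);delta(pos(.095,-.06,-.014));teeth()
print([(x['p'],x['pixel']) for x in spot_point('top','big_stud')])"
```

```text
[-0.14321593  0.52282146  0.19409374]
turn [-0.     0.     0.006] shift cm [-4.1  -6.14 -0.03]
teeth at [(61.5, 10), (121.5, 10)]
[(0.64, [240.1, 382.2])]
```

carry_out(
  plan=[
    [[0,0,0,0,0.2,0,0],[0,0,0,-1.0,0.2,0,0],[0,0,0,-2.2,0.2,0,0],[0,0,0,-3.4,0.2,0,0],[0,0,0,-4.4,0.2,0,0]],
  ],
)

```text
clock: 15.7
eef_pos: [0.5081, -0.2418, -0.0142]
eef_rot: [0.676, 0.737, -0.0, 0.0]
force: [0.5, 1.5, 0.6]
grip_width: 0.0004
grip_force: 0.0
```

carry_out(
  plan=[
    [[0,0,0,0,-1.6,0,0],[0,0,0,0,-3.2,0,0],[0,0,0,0,-4.8,0,0],[0,0,0,0,-6.2,0,0],[0,0,0,0,-6.2,0,0]],
  ],
)

```text
clock: 16.2
eef_pos: [0.4448, -0.2462, -0.0142]
eef_rot: [0.676, 0.737, -0.0, -0.0]
force: [1.1, 0.2, 0.1]
grip_width: 0.0002
grip_force: 0.0
```

```bash
python3 -c "
from h import *
print(get_state()['force']);delta(pos(.049,-.06,-.014));teeth()
print([(x['p'],x['pixel']) for x in spot_point('top','big_stud')],[(x['p'],x['pixel']) for x in spot_point('top','big_pointer')])"
```

```text
[1.11632612 0.18625847 0.13837997]
turn [-0.001 -0.     0.004] shift cm [ 4.96  0.06 -0.01]
teeth at [(61.5, 10), (121.5, 10), (184.0, 9)]
[(0.9, [240.1, 382.0])] [(0.61, [301.0, 378.6])]
```

One click done: the stud is now on the far tooth, and the base has not moved. Second stroke.

carry_out(
  plan=[
    [[0,0,0,1.3,0,0,0],[0,0,0,2.6,0,0,0],[0,0,0,3.8,0,0,0],[0,0,0,4.8,0,0,0],[0,0,0,4.8,0.4,0,0]],
  ],
)

```text
clock: 16.85
eef_pos: [0.4461, -0.1953, -0.0142]
eef_rot: [0.675, 0.738, 0.0, -0.0]
force: [-0.5, -0.2, -0.5]
grip_width: 0.0001
grip_force: 0.0
```

carry_out(
  plan=[
    [[0,0,0,0,0.4,0,0],[0,0,0,0,0.8,0,0],[0,0,0,0,1.2,0,0],[0,0,0,0,1.6,0,0],[0,0,0,0,2.0,0,0]],
  ],
)

```text
clock: 17.35
eef_pos: [0.4661, -0.1959, -0.0143]
eef_rot: [0.676, 0.737, -0.0, -0.0]
force: [-2.6, -1.2, 0.1]
grip_width: 0.0002
grip_force: 0.9
```

```bash
python3 -c "
from h import *
print(get_state()['force']);delta(pos(.053,.0075,-.014));teeth()"
```

```text
[-2.60416363 -1.24097119  0.14804912]
turn [-0.001  0.     0.005] shift cm [-0.3   4.26 -0.04]
teeth at [(71.0, 9), (130.5, 8), (191.5, 4)]
```

carry_out(
  plan=[
    [[0,0,0,0,0.3,0,0],[0,0,0,0,0.6,0,0],[0,0,0,0,0.9,0,0],[0,0,0,-0.1,1.2,0,0],[0,0,0,-0.1,1.5,0,0]],
  ],
)

```text
clock: 17.9
eef_pos: [0.4815, -0.1952, -0.0142]
eef_rot: [0.675, 0.738, 0.0, 0.0]
force: [-0.7, -0.5, 0.0]
grip_width: 0.0004
grip_force: 0.3
```

carry_out(
  plan=[
    [[0,0,0,0,0.3,0,0],[0,0,0,0,0.6,0,0],[0,0,0,-0.1,0.9,0,0],[0,0,0,-0.2,1.2,0,0],[0,0,0,-0.2,1.5,0,0]],
  ],
)

```text
clock: 18.4
eef_pos: [0.4966, -0.196, -0.0142]
eef_rot: [0.675, 0.737, -0.0, 0.0]
force: [-0.2, 0.5, -0.6]
grip_width: 0.0003
grip_force: 0.0
```

carry_out(
  plan=[
    [[0,0,0,-0.1,0.4,0,0],[0,0,0,-0.1,0.8,0,0],[0,0,0,-0.1,1.2,0,0],[0,0,0,-0.1,1.2,0,0]],
  ],
)

```text
clock: 18.8
eef_pos: [0.5089, -0.1956, -0.0143]
eef_rot: [0.675, 0.738, 0.0, 0.0]
force: [0.5, -0.0, -0.6]
grip_width: 0.0007
grip_force: 0.0
```

```bash
python3 -c "
from h import *
print(get_state()['force']);delta(pos(.053,.0075,-.014));teeth()
print([(x['p'],x['pixel']) for x in spot_point('top','big_stud')])"
```

```text
[ 0.49437895 -0.00545408 -0.58705897]
turn [0.    0.    0.006] shift cm [ 0.04 -0.01 -0.03]
teeth at [(5.0, 9), (58.0, 3), (121.5, 10)]
[(0.65, [254.4, 363.4])]
```

Two clicks done. Third stroke.

carry_out(
  plan=[
    [[0,0,0,-1.2,0,0,0],[0,0,0,-2.4,0,0,0],[0,0,0,-3.6,0,0,0],[0,0,0,-4.6,0,0,0],[0,0,0,-4.6,-1.6,0,0]],
  ],
)

```text
clock: 19.4
eef_pos: [0.4974, -0.2451, -0.0141]
eef_rot: [0.676, 0.737, -0.0, 0.001]
force: [-0.2, -0.0, -0.7]
grip_width: 0.0004
grip_force: 0.0
```

carry_out(
  plan=[
    [[0,0,0,0,-1.6,0,0],[0,0,0,0,-3.2,0,0],[0,0,0,0,-4.8,0,0],[0,0,0,0,-5.2,0,0],[0,0,0,0,-5.2,0,0]],
  ],
)

```text
clock: 19.9
eef_pos: [0.4447, -0.2481, -0.014]
eef_rot: [0.676, 0.737, 0.0, 0.0]
force: [-0.2, 0.1, -0.3]
grip_width: 0.0005
grip_force: 0.0
```

```bash
python3 -c "
from h import *
print(get_state()['force']);delta(pos(.050,-.06,-.014));teeth()
print([(x['p'],x['pixel']) for x in spot_point('top','big_stud')],[(x['p'],x['pixel']) for x in spot_point('top','big_pointer')])"
```

```text
[-0.20021834  0.0854435  -0.25976174]
turn [0.    0.    0.005] shift cm [ 5.05  0.1  -0.  ]
teeth at [(5.0, 9), (58.0, 3), (121.5, 10), (184.0, 9)]
[(0.67, [251.6, 364.7]), (0.18, [280.2, 162.0])] [(0.73, [300.3, 377.5])]
```

carry_out(
  plan=[
    [[0,0,0,1.3,0,0,0],[0,0,0,2.6,0,0,0],[0,0,0,3.8,0,0,0],[0,0,0,4.9,0,0,0],[0,0,0,4.9,0.4,0,0]],
  ],
)

```text
clock: 20.55
eef_pos: [0.4442, -0.1964, -0.0142]
eef_rot: [0.675, 0.738, 0.0, -0.0]
force: [-0.2, -0.5, -0.8]
grip_width: 0.0
grip_force: 0.0
```

carry_out(
  plan=[
    [[0,0,0,0,0.4,0,0],[0,0,0,0,0.8,0,0],[0,0,0,0,1.2,0,0],[0,0,0,0,1.6,0,0],[0,0,0,0,2.0,0,0]],
  ],
)

```text
clock: 21.05
eef_pos: [0.4642, -0.1971, -0.0143]
eef_rot: [0.676, 0.737, -0.0, -0.0]
force: [-2.3, -1.7, 0.4]
grip_width: 0.0006
grip_force: 1.1
```

carry_out(
  plan=[
    [[0,0,0,0,0.3,0,0],[0,0,0,0,0.6,0,0],[0,0,0,0,0.9,0,0],[0,0,0,-0.1,1.2,0,0],[0,0,0,-0.1,1.5,0,0]],
  ],
)

```text
clock: 21.55
eef_pos: [0.4796, -0.1964, -0.0142]
eef_rot: [0.675, 0.738, 0.0, 0.0]
force: [-0.8, 0.0, 0.1]
grip_width: 0.0005
grip_force: 0.3
```

carry_out(
  plan=[
    [[0,0,0,0,0.3,0,0],[0,0,0,0,0.6,0,0],[0,0,0,-0.1,0.9,0,0],[0,0,0,-0.2,1.2,0,0],[0,0,0,-0.2,1.5,0,0]],
  ],
)

```text
clock: 22.05
eef_pos: [0.4947, -0.1972, -0.0142]
eef_rot: [0.675, 0.737, -0.0, 0.0]
force: [-0.1, 0.4, 0.1]
grip_width: 0.0004
grip_force: 0.0
```

carry_out(
  plan=[
    [[0,0,0,-0.1,0.4,0,0],[0,0,0,-0.1,0.8,0,0],[0,0,0,-0.1,1.2,0,0],[0,0,0,-0.1,1.2,0,0]],
  ],
)

```text
clock: 22.45
eef_pos: [0.507, -0.1968, -0.0142]
eef_rot: [0.675, 0.738, 0.0, 0.0]
force: [-0.8, 0.2, -0.5]
grip_width: 0.0004
grip_force: 0.0
```

```bash
python3 -c "
from h import *
print(get_state()['force']);delta(pos(.053,.0075,-.014));teeth()
print([(x['p'],x['pixel']) for x in spot_point('top','big_stud')])"
```

```text
[-0.80126522  0.24652374 -0.54321213]
turn [0.    0.    0.006] shift cm [ 0.15  0.2  -0.02]
teeth at [(5.0, 9), (61.5, 10), (120.0, 5)]
[(0.97, [274.1, 364.4])]
```

Three clicks done, with the stud now at about 120°. Last stroke.

carry_out(
  plan=[
    [[0,0,0,-1.2,0,0,0],[0,0,0,-2.4,0,0,0],[0,0,0,-3.6,0,0,0],[0,0,0,-4.4,0,0,0],[0,0,0,-4.4,-1.6,0,0]],
  ],
)

```text
clock: 23.05
eef_pos: [0.4954, -0.2439, -0.0142]
eef_rot: [0.675, 0.737, -0.0, 0.001]
force: [0.0, 0.5, 0.3]
grip_width: 0.0006
grip_force: 0.0
```

carry_out(
  plan=[
    [[0,0,0,0,-1.6,0,0],[0,0,0,0,-3.2,0,0],[0,0,0,0,-4.8,0,0],[0,0,0,0,-5.0,0,0],[0,0,0,0,-5.0,0,0]],
  ],
)

```text
clock: 23.55
eef_pos: [0.4449, -0.247, -0.014]
eef_rot: [0.676, 0.737, 0.0, 0.0]
force: [0.3, 1.1, -0.3]
grip_width: 0.0001
grip_force: 0.0
```

```bash
python3 -c "
from h import *
print(get_state()['force']);delta(pos(.050,-.06,-.014));teeth()
print([(x['p'],x['pixel']) for x in spot_point('top','big_stud')],[(x['p'],x['pixel']) for x in spot_point('top','big_pointer')])"
```

```text
[ 0.29166914  1.10089601 -0.34309697]
turn [0.    0.    0.005] shift cm [ 4.94  0.07 -0.  ]
teeth at [(5.0, 9), (61.5, 10), (120.0, 3), (184.0, 9)]
[(0.9, [273.0, 363.6]), (0.4, [219.3, 467.8])] [(0.63, [298.9, 379.3])]
```

carry_out(
  plan=[
    [[0,0,0,1.3,0,0,0],[0,0,0,2.6,0,0,0],[0,0,0,3.8,0,0,0],[0,0,0,4.8,0,0,0],[0,0,0,4.8,0.4,0,0]],
  ],
)

```text
clock: 24.2
eef_pos: [0.4442, -0.1965, -0.0142]
eef_rot: [0.675, 0.738, 0.0, -0.0]
force: [-0.9, -0.7, -0.1]
grip_width: 0.0005
grip_force: 0.0
```

carry_out(
  plan=[
    [[0,0,0,0,0.4,0,0],[0,0,0,0,0.8,0,0],[0,0,0,0,1.2,0,0],[0,0,0,0,1.6,0,0],[0,0,0,0,2.0,0,0]],
  ],
)

```text
clock: 24.7
eef_pos: [0.4641, -0.1971, -0.0143]
eef_rot: [0.676, 0.737, -0.0, -0.0]
force: [-2.7, -2.4, -0.0]
grip_width: 0.0007
grip_force: 1.1
```

carry_out(
  plan=[
    [[0,0,0,0,0.3,0,0],[0,0,0,0,0.6,0,0],[0,0,0,0,0.9,0,0],[0,0,0,-0.1,1.2,0,0],[0,0,0,-0.1,1.5,0,0]],
  ],
)

```text
clock: 25.2
eef_pos: [0.4796, -0.1963, -0.0142]
eef_rot: [0.675, 0.738, 0.0, 0.0]
force: [-0.0, -0.9, 0.0]
grip_width: 0.0005
grip_force: 0.3
```

carry_out(
  plan=[
    [[0,0,0,0,0.3,0,0],[0,0,0,0,0.6,0,0],[0,0,0,-0.1,0.9,0,0],[0,0,0,-0.2,1.2,0,0],[0,0,0,-0.2,1.5,0,0]],
  ],
)

```text
clock: 25.7
eef_pos: [0.4947, -0.1972, -0.0142]
eef_rot: [0.675, 0.737, -0.0, 0.0]
force: [0.3, -0.4, -0.2]
grip_width: 0.0001
grip_force: 0.0
```

carry_out(
  plan=[
    [[0,0,0,-0.1,0.4,0,0],[0,0,0,-0.1,0.8,0,0],[0,0,0,-0.1,1.2,0,0],[0,0,0,-0.1,1.2,0,0]],
  ],
)

```text
clock: 26.1
eef_pos: [0.507, -0.1968, -0.0142]
eef_rot: [0.675, 0.738, -0.0, 0.0]
force: [-0.0, -0.5, 0.5]
grip_width: 0.0003
grip_force: 0.0
```

```bash
python3 -c "
from h import *
print(get_state()['force']);delta(pos(.053,.0075,-.014));teeth()
print([(x['p'],x['pixel']) for x in spot_point('top','big_stud')])"
```

```text
[-0.0271185  -0.50357715  0.510023  ]
turn [0.    0.    0.006] shift cm [ 0.14  0.2  -0.02]
teeth at [(5.0, 9), (61.5, 10), (121.5, 10)]
[(0.64, [284.0, 383.7])]
```

Now I take the finger out sideways and lift it clear.

carry_out(
  plan=[
    [[0,0,0,-1.2,0,0,0],[0,0,0,-2.4,0,0,0],[0,0,0,-3.6,0,0,0],[0,0,0,-4.8,0,0,0],[0,0,0,-6.5,0,0,0]],
  ],
)

```text
clock: 26.7
eef_pos: [0.5121, -0.2627, -0.0143]
eef_rot: [0.675, 0.737, 0.0, -0.0]
force: [-1.0, 0.2, 0.3]
grip_width: 0.0007
grip_force: 0.0
```

carry_out(
  plan=[
    [[0,0,0,0,0,-3,0],[0,0,0,0,0,-6,0],[0,0,0,0,0,-9,0],[0,0,0,0,0,-12,0],[0,0,0,0,0,-12,0]],
  ],
)

```text
clock: 27.2
eef_pos: [0.5137, -0.2637, 0.1094]
eef_rot: [0.676, 0.737, 0.001, 0.002]
force: [0.6, 0.5, -0.7]
grip_width: 0.0007
grip_force: 0.0
```

```bash
python3 - <<'E'
from h import *
np.set_printoptions(precision=4,suppress=True)
print(get_state()['force'],get_state()['eef_pos']);teeth();capture("scene")
for n,z in(("big_stud",.07),("big_pointer",.0175),("tally_big",0),("small_stud",.07),("tally_small",0),("glue_stick",0),("oak_block",0)):
  for c in("top","scene"):
    for x in spot_point(c,n)[:1]:
        p=at_z(c,x["pixel"],z)[:2]; d=p-H; print(n,c,round(x["p"],2),p,np.hypot(*d),np.degrees(np.arctan2(d[1],d[0])))
E
```

```text
[ 0.6344  0.5346 -0.7263] [ 0.5137 -0.2637  0.1094]
teeth at [(5.0, 9), (61.5, 10), (121.5, 10)]
big_stud top 0.8 [ 0.4518 -0.1549] 0.04671355836998672 -165.28488159543534
big_stud scene 0.93 [ 0.4528 -0.1358] 0.04476084668569815 170.7527273506909
big_pointer top 0.7 [ 0.4174 -0.1436] 0.07960669026144725 -179.53335574364843
big_pointer scene 0.66 [ 0.4212 -0.1398] 0.07587981718164637 177.58412213520884
tally_big top 0.61 [ 0.4937 -0.1442] 0.003541733709065185 -160.58880684153638
tally_big scene 0.77 [ 0.4947 -0.1413] 0.0028895202037437892 142.76025817460106
small_stud top 0.89 [0.5025 0.2022] 0.3452202893724402 89.08680654400708
small_stud scene 0.68 [0.4993 0.2033] 0.34626559224730624 89.61196315426642
tally_small top 0.67 [0.5319 0.2021] 0.3468281686675959 84.22217879053456
tally_small scene 0.82 [0.5363 0.2191] 0.364214187051563 83.81105192497118
glue_stick scene 0.94 [ 0.6123 -0.3616] 0.24714318400196233 -62.18020644110444
oak_block scene 0.7 [ 0.4012 -0.3801] 0.25568748949043296 -111.99596635328767
```

The stud is over the pointer, the teeth read at rest and the base has not moved.

```bash
python3 -c "
from cell import *
print(job_done())"
```

```text
the job is handed in; nothing more can be done
None
```

The larger counter has been flicked on four clicks anticlockwise, its stud tooth is at rest over the brass pointer, the finger is clear, and the job is handed in.

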